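# Clamp the pump housing, gauge its guide tube and present the rod for reading

### The arm

A 6-joint arm with a two-finger parallel gripper is mounted at the origin on a cart in front of the work surface, level with it; the furniture and walls round the work are solid. World frame = base frame: x ahead of the robot, y to its left, z up, the work surface at z = 0. Lengths are in m, angles in rad, forces in N, time in s.
With the tool pointing down it reaches from about 0.425 to 0.95 m from the base axis. Payload 3.5 kg.
Tool frame: the origin (TCP) lies on the centre line of the jaws, within the pads' length; the fingertips stand 8 mm ahead of it and the grasp point (between the pads) lies 11 mm behind it; z points along the fingers, y is the line along which they close (so a half turn about z gives the same grasp; the last joint's range is limited). The gripper opens to 85 mm and grips with 20 to 120 N. Pads are 22 mm wide; open, the fingers measure 114 mm over their backs; the gripper's body (76 mm by 85 mm) begins 54 mm behind the grasp point. The pads swing forward as they close: fully open they stand 13 mm farther back than shut.
Start: joints at [1.058, 0.286, 1.577, -0, 1.279, -0.15], TCP at [0.24, 0.631, 0.239] pointing down, gripper open.
Joint ranges: [-2.77, 2.77], [-0.9, 2.22], [0.21, 2.48], [-1.53, 4.67], [0.24, 2.81], [-2.84, 2.84]. Speed limits (rad/s): [2.79, 2.79, 3.14, 3.14, 3.14, 3.14].

### API

Orientations are given as a unit quaternion [x, y, z, w].
In Python, from plant import ctrl gives the robot as it stands. The module is installed in compiled form; this text tells all that it offers.
- The arm moves only by the tool send_rows, never from a script. Its argument "steps" is a list of rows, each a list of 5 numbers: the shift along the tool's x, y, z in m, then the turn about the tool's z in degrees, then the opening, from -1 (shut) to 1 (fully open). A call has 1 to 12 rows; each row is the pose to reach, as a shift and turn from the pose commanded when the call began, along the tool's axes at that moment; what a row does not reach only later rows make up. A row lasts 1/10 s, in which the tool goes at most 50 mm and 8.59 degrees, less where a joint would pass 70% of its speed; a pose out of reach is approached as far as the arm can. A call with a gripper value outside its range is refused whole. The fingers move at their own pace and stop on an object; "squeeze" is the grip in N (left out, the last holds). Time passes only in rows, so rows that repeat a pose let the fingers close. It gives the time, the measured TCP pose, the force, the opening and the grip force at its end, in the units of the state.
- ctrl.get_state(): the state, without advancing time (a new reading comes with each control period).
- ctrl.read_camera(name): name is "side" or "top"; returns the picture (400x640x3 uint8, red, green, blue); there is no depth.
- ctrl.calibration(name): a dict with "intrinsics" (3x3 intrinsics, pixels), "extrinsics" (4x4, takes a point from world to camera coordinates). Camera axes: x right, y up, looking along -z (the intrinsics and any distortion apply to the point x, -y, -z); pixel columns grow to the right and rows downward; lengths in m; the calibration is good to about 2 mm. A picture is of the moment at which its call begins. calibration takes no time and is no camera call.
- ctrl.sign_off(): hands the job in; it is judged then, once.
The state is a dict: "time": time; "qpos": joint angles; "dq": joint speeds; "joint_efforts": joint torques, N m; "eef_pos": TCP position; "tcp_rot": TCP orientation; "contact_force": force on the tool from outside, world axes, zero at the start; "wrist_torque": the same for the moment, N m; "opening": opening from 0.0 (shut) to 1.0 (fully open); "finger_force": force on a finger pad.
Only numpy, scipy, OpenCV 4.12 (cv2) and the standard library are available. Lean on these libraries where they do the work, as an engineer would, in place of code of your own. Each camera call takes 0.05 s, during which the arm holds its last target. There are 200 camera calls.

### The job

Swing the red-handled toggle clamp over centre so that it holds the pump housing down in its nest, then take the gauge rod from its blue holder and push it into the housing's brass guide tube until its collar stops on the mouth. Draw the rod straight out again and finish while still holding it level, with its tip a few centimetres above the middle of the white plate of the reading stand, touching nothing but the gripper. Leave the clamp closed, the housing in its nest and the other tools undisturbed.

Things in the scene. Friction and masses are not known exactly. Their poses are not given: they have to be found in the camera images.
- clamp_arm (a joint): toggle clamp arm on a red post at the fixture's right (-y) side. 0 = open: points up, leaning 25 degrees away from the housing; grows as it swings to the fixture's +y; about 2.0 rad = closed, level along +y, rubber pad on the housing. Upright (its centre) is 0.44: below that its weight (0.35 kg) rests it open, beyond it the weight takes it down, damped, and holds it there; push about 2 N
- clamp_pivot (a point): point on the clamp's hinge axis, 90 mm above the bench, in the check fixture's frame: hinge axis along x; the arm swings in the y-z plane through this point, from above towards +y (the housing). The post's cheeks reach 14 mm above it. The fixture is fixed; its dark base plate is 160 x 170 x 12 mm
- clamp_tip (a point): centre of the round end of the clamp arm's red grip (18 mm thick), 98 mm from the pivot. The grip covers the outer 37 mm of the arm, the rest is a bar 12 mm wide and 14 mm high.
- tube_mouth (a point): centre of the mouth (28 mm outside, flared from 20 mm to a 14 mm bore, 70 mm deep) of the brass guide tube on the loose aluminium pump housing (96 x 70 x 60 mm, 0.9 kg) in the fixture's nest. Frame of the housing, z up. Going in, the tube runs along the housing's +x and 40 degrees down (0.766, 0, -0.643); the mouth faces the robot and up, about 90 mm above the bench
- seated_tip (a point): point on the tube's axis 60 mm down from the mouth, where the rod's tip lies when the collar rests on the mouth.
- rod_grip (a point): centre of the gauge rod's flat-sided orange handle, 50 (x) x 14 (y) x 20 mm (z). Frame of the rod: x along the rod to the tip. At the start the rod lies in the blue holder, x 40 degrees below level, down and away from the robot, collar against the holder's upper end, the handle in the free about 96 mm above the bench. About 0.11 kg, balance point about 40 mm from here towards the tip
- rod_collar (a point): centre of the stop face of the rod's brass collar (28 mm across, 8 mm thick), 33 mm from the handle's centre towards the tip.
- rod_tip (a point): tip of the rod's steel shaft (10 mm diameter, 60 mm beyond the collar's stop face, tapered over its last 5 mm, with black rings and a blue band), 93 mm from the handle's centre.
- rod_holder: fixed blue holder, base 100 x 60 x 10 mm, origin at the centre of its underside (5 mm off along x). On it an open-topped trough 24 mm wide and 52 mm long carries the rod's shaft, inclined 40 degrees downwards to +x; its upper end is 75 mm above the bench. The rod can be lifted straight up out of it.
- plate_top (a point): middle of the upper face of the white square plate (80 x 80 mm, 6 mm thick, with black marks) of the fixed reading stand, 120 mm above the bench.
- reading_stand: the reading stand: white plate on a thin post with a round dark foot; origin at the centre of the foot's underside.
- housing: the pump housing, origin at the centre of the nest on its underside, 12 mm above the bench; its flat top, where the clamp's pad lands, is 60 mm above its underside.
- gauge_rod: the gauge rod, origin at the centre of the collar's stop face, x along the rod towards the tip.
- caliper: bystander: steel vernier caliper lying on the bench, 74 x 230 x 14 mm, origin under its middle
- pliers: bystander: red-handled pliers lying on the bench, 62 x 177 x 16 mm, origin under its middle
- micrometer: bystander: outside micrometer lying on the bench, 57 x 152 x 14 mm, origin under its middle
- feeler_gauge: bystander: folded steel feeler gauge lying on the bench, 18 x 95 x 12 mm, origin under its middle
Things that resemble listed ones, but are neither listed nor needed, are in the scene too. Of the things like the gauge_rod, leave any that is turquoise; of the rest the smaller one is meant.

How it is judged:
By the outcome, as a careful person would: the job done as asked, in the order asked, and still so for the second after the job is handed in, while the arm keeps its last pose, push and grip.
It also fails if it takes over 72 s, if anything falls off the work surface, if the arm or the gripper's body presses on something with over 40 N, if the wrist force passes 120 N, or if a joint passes its speed limit or range.

## Working session

There is one attempt and no reset: what is moved stays moved. The work goes in short steps, Python scripts to look and compute and a tool call to move; the robot and the scene stay as the last step left them, time stands still between calls to the robot, and variables do not carry over. Pictures are saved under pics/ and viewed, at most 10 in all, crops included, and the job is handed in when it is done.

Besides the shell and the picture viewer there is one more tool, called after "Emit:" by a JSON object that holds its "name" and its "arguments". send_rows: Moves the arm, as the interface text tells. Its arguments: {"type":"object","properties":{"steps":{"type":"array","items":{"type":"array","items":{"type":"number"}}},"squeeze":{"type":"number"}},"required":["steps"]}

```bash
mkdir -p pics
python3 - <<'E'
from plant import ctrl
import cv2,numpy as np
for n in("side","top"):
    im=ctrl.read_camera(n); cv2.imwrite(f"pics/{n}0.png",im[:,:,::-1]); c=ctrl.calibration(n)
    print(n,c)
s=ctrl.get_state(); print(s)
E
```

```text
side {'intrinsics': array([[438.33358763,   0.        , 320.90665639],
       [  0.        , 438.33358763, 199.15941466],
       [  0.        ,   0.        ,   1.        ]]), 'extrinsics': array([[-0.99927926,  0.03782876,  0.00315332,  0.53086281],
       [-0.02079784, -0.61509371,  0.78817966, -0.10213245],
       [ 0.03175544,  0.78754601,  0.61543714, -1.38828278],
       [ 0.        ,  0.        ,  0.        ,  1.        ]])}
top {'intrinsics': array([[480.93230072,   0.        , 305.52936143],
       [  0.        , 480.93230072, 189.79556926],
       [  0.        ,   0.        ,   1.        ]]), 'extrinsics': array([[-2.56585871e-02, -9.99664336e-01, -3.58512856e-03,
         3.37493638e-02],
       [ 9.87404017e-01, -2.59036692e-02,  1.56084296e-01,
        -5.41781819e-01],
       [-1.56124772e-01,  4.64932173e-04,  9.87737232e-01,
        -1.68786791e+00],
       [ 0.00000000e+00,  0.00000000e+00,  0.00000000e+00,
         1.00000000e+00]])}
{'time': 0.1, 'qpos': array([ 1.05801502e+00,  2.87107188e-01,  1.57805716e+00, -1.98321033e-05,
        1.27864255e+00, -1.50007731e-01]), 'dq': array([ 0.00136508, -0.00175083, -0.00564689,  0.00023906,  0.00046693,
       -0.00057072]), 'joint_efforts': array([ 6.85956347e-04, -4.07291615e+01, -2.93704265e+01, -1.67493167e-04,
        3.37789235e-03,  2.58570765e-06]), 'eef_pos': array([0.23922097, 0.63054804, 0.23805105]), 'tcp_rot': array([ 1.80390855e-01,  9.83594385e-01, -1.04996948e-03, -3.51238507e-04]), 'contact_force': array([-1.35344523, -0.27874951, -0.100078  ]), 'wrist_torque': array([0.03219706, 0.00335298, 0.02992245]), 'finger_force': 0.0, 'opening': 1.0001110746871407}
```

View pics/side0.png

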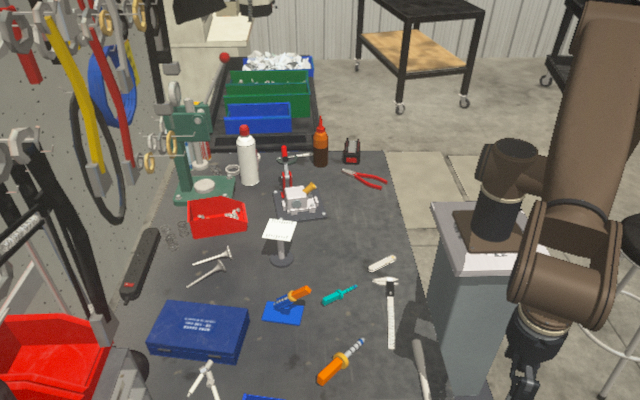

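View pics/top0.png

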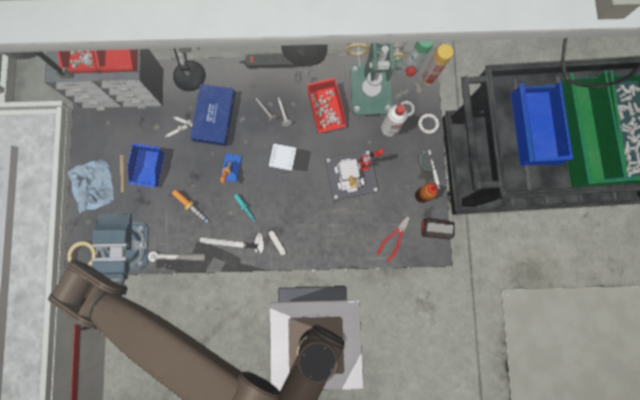

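Candidates for the gauge rod:
- Orange handle in the blue holder: side (295,297), top (232,168).
- Larger orange rod or screwdriver: side (340,360), top (187,205).
- Turquoise one: side (340,294), top (245,207). Excluded by the description.

I choose the smaller orange one, in the blue holder. Next is a close crop to check it.

```bash
cat > h.py <<'E'
import numpy as np,cv2
from plant import ctrl
def cam(n):
    c=ctrl.calibration(n); return c["intrinsics"],c["extrinsics"]
def proj(n,p):
    K,E=cam(n); q=E[:3,:3]@np.asarray(p,float)+E[:3,3]; q=q*[1,-1,-1]; u=K@q; return u[:2]/u[2]
def ray(n,uv):
    K,E=cam(n); d=np.linalg.inv(K)@[uv[0],uv[1],1]; d=E[:3,:3].T@(d*[1,-1,-1]); o=-E[:3,:3].T@E[:3,3]; return o,d
def onz(n,uv,z):
    o,d=ray(n,uv); return o+d*(z-o[2])/d[2]
def tri(us,ut):
    (a,d),(b,e)=ray("side",us),ray("top",ut); t=np.linalg.lstsq(np.c_[d,-e],b-a,rcond=None)[0]
    p,q=a+d*t[0],b+e*t[1]; return (p+q)/2,np.linalg.norm(p-q)
def blobs(n,im,roi,lo,hi,mina=6):
    x0,y0,x1,y1=roi; h=cv2.cvtColor(im[y0:y1,x0:x1],cv2.COLOR_RGB2HSV); m=cv2.inRange(h,np.array(lo),np.array(hi))
    k,l,s,c=cv2.connectedComponentsWithStats(m); out=[]
    for i in range(1,k):
        if s[i,4]>=mina: out.append((s[i,4],c[i]+[x0,y0],cv2.minAreaRect(np.argwhere(l==i)[:,::-1].astype(np.float32)+np.float32([x0,y0]))))
    return out
E
python3 - <<'E'
import cv2,numpy as np
from h import *
s=cv2.imread("pics/side0.png");t=cv2.imread("pics/top0.png")
c=lambda im,x,y,w:cv2.resize(im[y:y+w*3//4,x:x+w],(400,300),interpolation=cv2.INTER_CUBIC)
cv2.imwrite("pics/c1.png",np.vstack([np.hstack([c(s,250,270,80),c(s,260,143,80)]),np.hstack([c(t,200,145,60),c(t,318,140,80)])]))
for n,im,roi in(("side",s,(260,280,320,330)),("top",t,(215,145,250,190))):
    im=im[:,:,::-1].copy()
    print(n,"orange",blobs(n,im,roi,(5,120,110),(22,255,255)));print("blue",blobs(n,im,roi,(100,130,60),(125,255,255)))
for n,im,roi in(("side",s,(255,210,305,270)),("top",t,(262,138,305,178))):
    print(n,"white",blobs(n,im[:,:,::-1].copy(),roi,(0,0,190),(180,50,255)))
for n,im,roi in(("side",s,(270,140,330,225)),("top",t,(325,140,395,205))):
    im=im[:,:,::-1].copy()
    print(n,"red",blobs(n,im,roi,(0,130,80),(4,255,255)),blobs(n,im,roi,(172,130,80),(180,255,255)));print("brass",blobs(n,im,roi,(12,100,90),(28,255,255)))
E
```

```text
side orange [(np.int32(222), array([298.87387387, 292.68918919]), ((298.807373046875, 292.1422119140625), (11.175211906433105, 23.637264251708984), 61.69924545288086))]
blue [(np.int32(18), array([281.66666667, 296.72222222]), ((281.62371826171875, 296.77838134765625), (1.5230191946029663, 10.254996299743652), 66.03751373291016)), (np.int32(811), array([282.72379778, 312.52281134]), ((282.4599914550781, 310.77996826171875), (40.163665771484375, 24.607316970825195), 8.130102157592773))]
top orange [(np.int32(50), array([224.  , 175.28]), ((223.98275756835938, 175.29310607910156), (4.270992755889893, 13.92715072631836), 21.801406860351562))]
blue [(np.int32(280), array([232.63214286, 165.81071429]), ((230.75, 167.25), (15.689291000366211, 26.083446502685547), 11.309932708740234))]
side white [(np.int32(6), array([292.5, 210. ]), ((292.5, 210.0), (5.0, 0.0), 180.0)), (np.int32(593), array([279.21247892, 229.38111298]), ((279.0, 229.00001525878906), (30.986351013183594, 22.35723876953125), 11.309932708740234))]
top white [(np.int32(510), array([282.05098039, 156.56666667]), ((282.0000305
[... 445 characters left out ...]
110), array([320.32727273, 143.74545455]), ((320.0, 144.0), (8.0, 14.0), 90.0)), (np.int32(84), array([309.25      , 187.45238095]), ((309.5000305175781, 188.00001525878906), (7.77817440032959, 12.020814895629883), 45.0))]
top red [(np.int32(45), array([378.48888889, 152.51111111]), ((378.36767578125, 152.77943420410156), (4.801960468292236, 9.775419235229492), 59.03623962402344)), (np.int32(49), array([363.46938776, 165.34693878]), ((364.0940856933594, 163.9235382080078), (11.388850212097168, 6.724844455718994), 77.47119140625))] []
brass [(np.int32(38), array([352.10526316, 181.47368421]), ((352.0500183105469, 181.15000915527344), (9.17060375213623, 4.427187919616699), 71.56504821777344))]
```

View pics/c1.png

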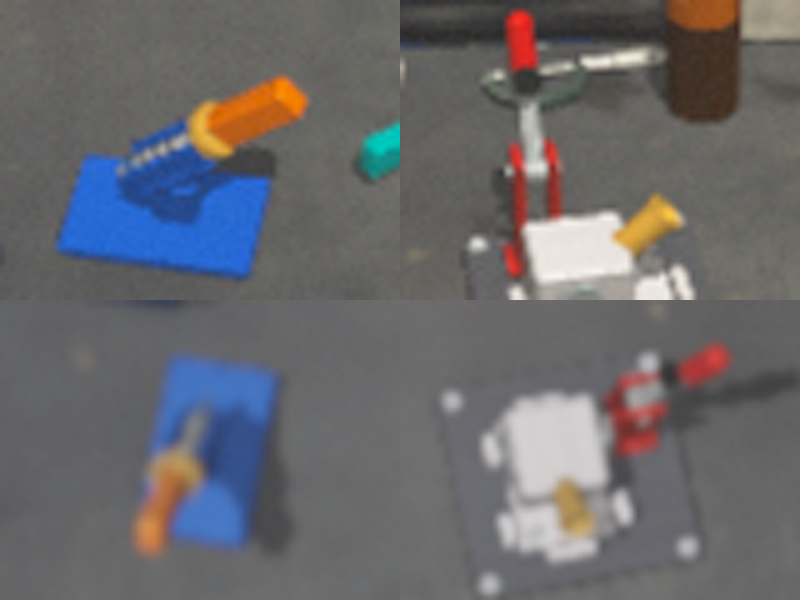

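The crop shows the orange-handled rod with its brass collar lying in the blue holder. Its handle is at side (299,293) and top (224,175), with the collar at about side (291,296). The clamp is open with its red grip at side (284,150), and the brass tube mouth is at about side (314,185) and top (353.6,185).

Run:
```python
from h import *
np.set_printoptions(precision=4,suppress=True)
S=lambda x,y:(250+x/5,270+y/5); T=lambda x,y:(200+x*.15,145+(y-300)*.15)
Sf=lambda x,y:(260+(x-400)/5,143+y/5); Tf=lambda x,y:(318+(x-400)/5,140+(y-300)/5)
def rep(l,P):
    P=np.array(P)[:,:2]; print(l,P.tolist(),"c",P.mean(0)); 
    for i in range(len(P)):
        d=P[(i+1)%len(P)]-P[i]; print("  len",np.linalg.norm(d),"ang",np.degrees(np.arctan2(d[1],d[0])))
rep("base side",[onz("side",S(*p),.01) for p in((87,154),(277,178),(247,277),(58,252))])
rep("base top",[onz("top",T(*p),.01) for p in((172,356),(279,371),(243,548))])
rep("screws",[onz("top",Tf(*p),.014) for p in((452,401),(649,362),(687,547),(489,583))])
print("handle",tri((298.9,292.7),(224,175.3)))
print("handle end",tri(S(293,95),T(151,537)))
print("collar",tri(S(208,128),T(175,467)))
print("cliptip",tri(Sf(520,20),Tf(716,357)), "mouth",tri(Sf(668,212),Tf(578,522)))
print("plate",onz("top",(282.05,156.57),.12),onz("side",(279.2,229.4),.12))
```

```text
base side [[0.6823238507081895, 0.25951993234574566], [0.5823332681850265, 0.27875555558000553], [0.5979315427538775, 0.33958562332667885], [0.693343110324234, 0.3211915429968376]] c [0.639  0.2998]
  len 0.10182399419847887 ang 169.11079003884396
  len 0.06279811550986326 ang 75.61787955170159
  len 0.09716845896387037 ang -10.911990501581636
  len 0.06264831715844942 ang -100.13049852753004
base top [[0.6921775196762874, 0.3121278934985471], [0.6820412311068293, 0.252561456431932], [0.5825643441259196, 0.27292367776598664]] c [0.6523 0.2792]
  len 0.06042271734020525 ang -99.65738832569657
  len 0.10153950512519605 ang 168.43175580358934
  len 0.11641313837123746 ang 19.680082910169165
screws [[0.6554165403616317, -0.0676168254600869], [0.68106504140223, -0.214381499799508], [0.5417593141378527, -0.2357921357076921], [0.5189672438979833, -0.09011613199004707]] c [ 0.5993 -0.152 ]
  len 0.14898897690629967 ang -80.08713281346826
  len 0.14094148068843995 ang -171.2622812262128
  len 0.14744821641838357 ang 98.89225160702746
  len 0.13829182658332959 ang 9.363323905907333
handle (array([0.5954, 0.3045, 0.092 ]), np.float64(0.0032747178912581306))
handle end (array([0.5727, 0.3066, 0.1076]), np.float64(0.0007965693153455994))
collar (array([0.6155, 0.2994, 0.0763]), np.float64(3.7123587517141244e-05))
cliptip (array([ 0.6444, -0.237 ,  0.1796]), np.float64(0.00014728235553493246)) mouth (array([ 0.5502, -0.1496,  0.0847]), np.float64(0.000784763727708853))
plate [0.6492 0.0983 0.12  ] [0.651  0.1018 0.12  ]
```

```bash
cat >> h.py <<'E'
def goal(p,yaw=None,frm=None):
    """shift (tool axes) and turn to bring the TCP to world p with tool-y heading yaw (deg)"""
    from scipy.spatial.transform import Rotation as R
    s=ctrl.get_state(); M=R.from_quat(s["tcp_rot"]).as_matrix(); y=np.degrees(np.arctan2(M[1,1],M[0,1]))
    d=M.T@(np.asarray(p)-(s["eef_pos"] if frm is None else np.asarray(frm))); t=0 if yaw is None else -((yaw-y+90)%180-90)
    print("goal",np.round(p,3),"shift",np.round(d,4),"turn",round(t,1),"| at",np.round(s["eef_pos"],4),"yaw",round(y,1),"t",s["time"])
fx=lambda x,y,z,a=np.radians(9.1),c=(.638,-.1965):np.array([c[0]+x*np.cos(a)-y*np.sin(a),c[1]+x*np.sin(a)+y*np.cos(a),z])
E
python3 - <<'E'
from h import *
print("bottle",onz("side",(249,184),0),onz("top",(404,104),.2), "brown",onz("side",(320,164),0))
goal(fx(0,-.08,.30),99.1); goal(fx(0,-.08,.16),99.1);goal(fx(0,.007,.16),99.1)
E
```

```text
bottle [ 7.80825735e-01 -2.81577046e-01  1.11022302e-16] [ 0.80059086 -0.31838127  0.2       ] brown [ 0.51945044 -0.40398555  0.        ]
goal [ 0.651 -0.275  0.3  ] shift [-0.7062 -0.7012 -0.0606] turn -29.9 | at [0.2392 0.6305 0.2381] yaw 69.2 t 0.1
goal [ 0.651 -0.275  0.16 ] shift [-0.7062 -0.7009  0.0794] turn -29.9 | at [0.2392 0.6305 0.2381] yaw 69.2 t 0.1
goal [ 0.637 -0.19   0.16 ] shift [-0.6629 -0.6255  0.0792] turn -29.9 | at [0.2392 0.6305 0.2381] yaw 69.2 t 0.1
```

Emit:
{"name": "send_rows", "arguments": {"steps": [[-0.02,-0.02,-0.06,0,0],[-0.35,-0.35,-0.06,-15,-1],[-0.706,-0.701,-0.06,-30,-1],[-0.706,-0.701,-0.06,-30,-1],[-0.706,-0.701,-0.06,-30,-1],[-0.706,-0.701,-0.06,-30,-1],[-0.706,-0.701,-0.06,-30,-1],[-0.706,-0.701,-0.06,-30,-1],[-0.706,-0.701,-0.06,-30,-1],[-0.706,-0.701,-0.06,-30,-1],[-0.706,-0.701,-0.06,-30,-1],[-0.706,-0.701,-0.06,-30,-1]]}}

```text
time: 1.3
eef_pos: [0.4747, 0.1113, 0.293]
tcp_rot: [-0.08, 0.997, 0.0, -0.0]
contact_force: [1.5, 0.6, -0.0]
opening: -0.002
finger_force: 0.0
```

```bash
python3 -c "
from h import *
goal(fx(0,-.08,.30),99.1);print(ctrl.get_state()['qpos'])"
```

```text
goal [ 0.651 -0.275  0.3  ] shift [-0.1118 -0.41   -0.0071] turn 0.1 | at [0.4747 0.1113 0.293 ] yaw 99.2 t 1.3
[ 2.18586183e-02 -1.76942618e-01  1.96239649e+00  1.33212461e-04
  1.35621844e+00 -1.70969029e+00]
```

Emit:
{"name": "send_rows", "arguments": {"steps": [[-0.11,-0.41,-0.007,0,-1],[-0.11,-0.41,-0.007,0,-1],[-0.11,-0.41,-0.007,0,-1],[-0.11,-0.41,-0.007,0,-1],[-0.11,-0.41,-0.007,0,-1],[-0.11,-0.41,-0.007,0,-1],[-0.11,-0.41,-0.007,0,-1],[-0.11,-0.41,-0.007,0,-1],[-0.11,-0.41,-0.007,0,-1],[-0.11,-0.41,-0.007,0,-1],[-0.11,-0.41,-0.007,0,-1],[-0.11,-0.41,-0.007,0,-1]]}}

```text
time: 2.5
eef_pos: [0.6484, -0.2726, 0.2999]
tcp_rot: [-0.081, 0.997, 0.0, -0.0]
contact_force: [0.1, 0.4, -0.3]
opening: 0.002
finger_force: 0.0
```

Run:
```python
from h import *
goal(fx(0,-.08,.16),99.1)
s=cv2.cvtColor(ctrl.read_camera("side"),cv2.COLOR_RGB2BGR);t=cv2.cvtColor(ctrl.read_camera("top"),cv2.COLOR_RGB2BGR)
c=lambda im,x,y,w:cv2.resize(im[y:y+w*3//4,x:x+w],(400,300),interpolation=cv2.INTER_CUBIC)
cv2.imwrite("pics/c2.png",np.hstack([c(s,230,110,120),c(t,318,110,100)]))
print(proj("side",ctrl.get_state()["eef_pos"]))
```

```text
goal [ 0.651 -0.275  0.16 ] shift [-0.0018 -0.0033  0.1399] turn 0.2 | at [ 0.6484 -0.2726  0.2999] yaw 99.3 t 2.5
[281.17795267 108.55716323]
```

View pics/c2.png

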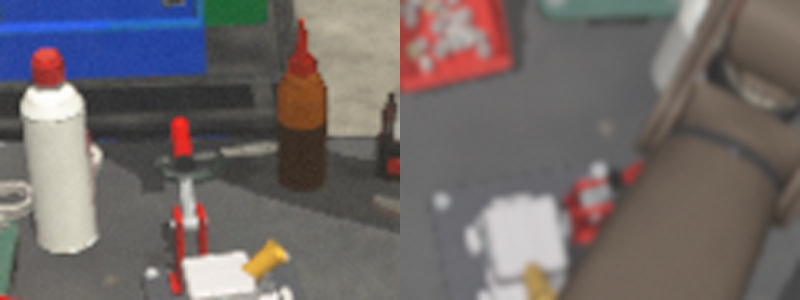

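The side view shows the clamp still open, with its red grip at about side (284,148), and the gripper just out of frame above. I'll descend outside the clamp and push.

Emit:
{"name": "send_rows", "arguments": {"steps": [[-0.002,-0.004,0.04,0,-1],[-0.002,-0.004,0.09,0,-1],[-0.002,-0.004,0.14,0,-1],[-0.002,-0.004,0.14,0,-1],[-0.002,-0.004,0.14,0,-1],[-0.002,0.016,0.14,0,-1],[-0.002,0.03,0.14,0,-1],[-0.002,0.042,0.14,0,-1],[-0.002,0.054,0.14,0,-1],[-0.002,0.066,0.14,0,-1],[-0.002,0.075,0.14,0,-1],[-0.002,0.082,0.14,0,-1]]}}

```text
time: 3.8
eef_pos: [0.6371, -0.1909, 0.1598]
tcp_rot: [-0.081, 0.997, 0.001, -0.0]
contact_force: [1.0, 0.2, 0.1]
opening: -0.001
finger_force: 0.2
```

Run:
```python
from h import *
im=ctrl.read_camera("side");print(blobs("side",im,(260,130,320,215),(0,130,80),(4,255,255)))
goal(fx(0,.007,.16),99.1)
```

```text
[(np.int32(6), array([317.83333333, 130.33333333]), ((317.5, 130.5), (1.0, 3.0), 90.0)), (np.int32(53), array([286.69811321, 161.0754717 ]), ((286.5, 161.0), (10.0, 5.0), 90.0)), (np.int32(31), array([290.25806452, 177.77419355]), ((290.0, 178.0), (14.0, 2.0), 90.0)), (np.int32(59), array([283.01694915, 185.11864407]), ((283.22320556640625, 184.53614807128906), (3.6953837871551514, 25.018749237060547), 2.862405300140381))]
goal [ 0.637 -0.19   0.16 ] shift [-0.0002  0.0003 -0.0007] turn 0.2 | at [ 0.6367 -0.1899  0.1593] yaw 99.3 t 3.85
```

Emit:
{"name": "send_rows", "arguments": {"steps": [[0,-0.01,-0.05,0,-1],[0,-0.01,-0.1,0,-1],[0,-0.01,-0.15,0,0],[0,0.05,-0.15,5,1],[0,0.1,-0.15,13,1],[0,0.15,-0.15,20,1],[0,0.2,-0.15,20,1],[0,0.25,-0.15,20,1],[0,0.3,-0.15,20,1],[0,0.35,-0.15,20,1]]}}

```text
time: 4.85
eef_pos: [0.5819, 0.145, 0.3092]
tcp_rot: [0.094, 0.996, 0.0, -0.001]
contact_force: [0.6, -0.8, 0.4]
opening: 1.001
finger_force: 0.0
```

Run:
```python
from h import *
s=ctrl.read_camera("side")[:,:,::-1]
t=ctrl.read_camera("top")[:,:,::-1]
c=lambda im,x,y,w:cv2.resize(im[y:y+w*3//4,x:x+w],(400,300),interpolation=cv2.INTER_CUBIC)
cv2.imwrite("pics/c3.png",np.hstack([c(s,260,143,80),c(t,318,140,80)]));cv2.imwrite("pics/t3.png",t);cv2.imwrite("pics/s3.png",s)
g=np.array([.595,.3045,.095]); goal(g+[0,0,-.011+.15],79.3)
```

```text
goal [0.595 0.304 0.234] shift [0.0141 0.1558 0.0755] turn 0.3 | at [0.581  0.1486 0.3092] yaw 79.6 t 4.95
```

View pics/c3.png

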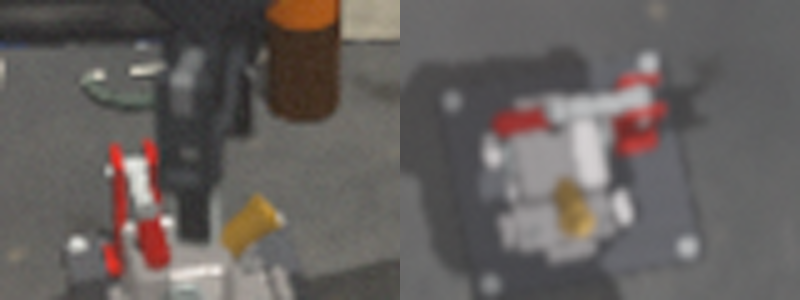

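The top view shows the arm lying level across the housing, with its red grip at about top (341,165), so the clamp is closed. Now the rod.

Emit:
{"name": "send_rows", "arguments": {"steps": [[0.016,0.05,0,0,1],[0.016,0.1,0.02,0,1],[0.016,0.15,0.06,0,1],[0.016,0.156,0.1,0,1],[0.016,0.156,0.14,0,1],[0.016,0.156,0.18,0,1],[0.016,0.156,0.2,0,1],[0.016,0.156,0.2,0,1]]}}

```text
time: 5.75
eef_pos: [0.5933, 0.2975, 0.104]
tcp_rot: [0.094, 0.996, -0.002, -0.005]
contact_force: [0.2, -0.3, -1.1]
opening: 0.999
finger_force: 0.0
```

Run:
```python
from h import *
s=ctrl.read_camera("side")[:,:,::-1]
t=ctrl.read_camera("top")[:,:,::-1]
c=lambda im,x,y,w:cv2.resize(im[y:y+w*3//4,x:x+w],(400,300),interpolation=cv2.INTER_CUBIC)
cv2.imwrite("pics/c4.png",np.hstack([c(s,240,235,110),c(t,190,130,80)]))
print(blobs("side",s[:,:,::-1].copy(),(260,270,330,330),(5,120,110),(22,255,255)))
g=np.array([.595,.3045,.095]);goal(g+[-.002,0,-.009],79.3)
```

```text
[(np.int32(85), array([305.51764706, 290.17647059]), ((304.8999938964844, 289.800048828125), (9.391485214233398, 10.733125686645508), 63.43495178222656)), (np.int32(11), array([289.90909091, 297.81818182]), ((290.2500305175781, 297.7500305175781), (4.242640495300293, 2.1213202476501465), 45.0))]
goal [0.593 0.304 0.086] shift [0.0048 0.005  0.024 ] turn -0.1 | at [0.5968 0.2987 0.11  ] yaw 79.2 t 5.85
```

View pics/c4.png

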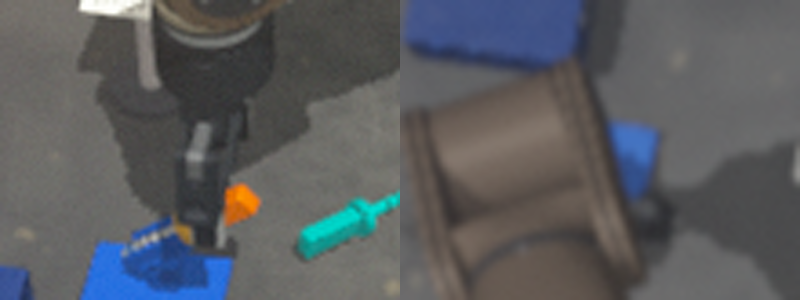

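The view shows the open fingers straddling the orange handle, which ends at side (306,290). I'll go down the last bit and close.

Emit:
{"name": "send_rows", "arguments": {"steps": [[0.006,0.005,0.012,0,1],[0.006,0.005,0.024,0,1],[0.006,0.005,0.024,0,1],[0.006,0.005,0.024,0,0],[0.006,0.005,0.024,0,-0.5],[0.006,0.005,0.024,0,-1],[0.006,0.005,0.024,0,-1],[0.006,0.005,0.024,0,-1],[0.006,0.005,0.024,0,-1],[0.006,0.005,0.024,0,-1]], "squeeze": 60}}

```text
time: 6.85
eef_pos: [0.5919, 0.3054, 0.0867]
tcp_rot: [0.094, 0.996, 0.0, 0.0]
contact_force: [-0.4, 1.0, 1.6]
opening: 0.155
finger_force: 59.8
```

Emit:
{"name": "send_rows", "arguments": {"steps": [[0,0,-0.01,0,-1],[0,0,-0.03,0,-1],[0,0,-0.06,0,-1],[0,0,-0.1,0,-1],[0,0,-0.14,0,-1],[0,0,-0.17,0,-1],[0,0,-0.18,0,-1],[0,0,-0.18,0,-1],[0,0,-0.18,0,-1]]}}

```text
time: 7.75
eef_pos: [0.5908, 0.305, 0.264]
tcp_rot: [0.094, 0.996, -0.001, -0.002]
contact_force: [0.7, -0.2, -1.7]
opening: 0.152
finger_force: 59.5
```

Run:
```python
from h import *
s=ctrl.read_camera("side"); cv2.imwrite("pics/s5.png",s[:,:,::-1])
e=ctrl.get_state()["eef_pos"];print(e,proj("side",e))
print(blobs("side",s,(240,200,340,300),(5,120,110),(22,255,255)))
u=proj("side",e).astype(int);x,y=u[0]-60,u[1]-45
print(x,y);cv2.imwrite("pics/c5.png",cv2.resize(s[y:y+90,x:x+120,::-1],(800,600),interpolation=cv2.INTER_CUBIC))
```

```text
[0.59049224 0.30493617 0.26306013] [299.68552064 242.03715253]
[(np.int32(63), array([306.55555556, 235.34920635]), ((307.0, 235.5), (11.0, 6.0), 90.0)), (np.int32(83), array([289.1686747 , 243.63855422]), ((289.0, 243.5), (11.0, 8.0), 90.0))]
239 197
```

View pics/c5.png

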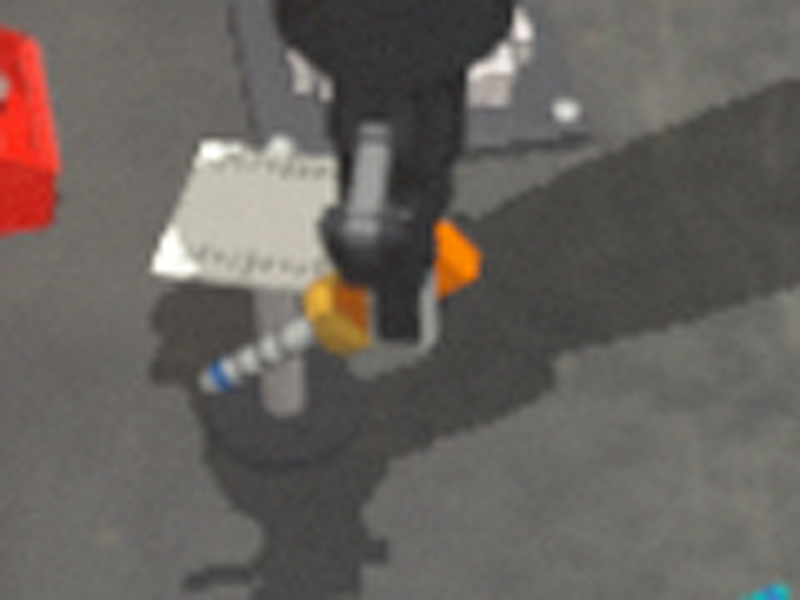

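The crop shows the rod held, with its tip at side (270.2,254.3), its collar at about (289,244), and the shaft leaving the collar near (285.5,246.5).

```bash
cat >> h.py <<'E'
def inplane(uv,e=None,dy=0.):
    """side pixel -> (forward,up) in mm from the TCP, in the vertical plane through the TCP normal to tool y"""
    from scipy.spatial.transform import Rotation as R
    s=ctrl.get_state(); M=R.from_quat(s["tcp_rot"]).as_matrix(); e=s["eef_pos"] if e is None else e
    n=M[:,1]; o,d=ray("side",uv); p=o+d*(n@(e-o)+dy)/(n@d)-e
    f=-M[:,0]*np.sign(-M[0,0]); return np.round(1e3*np.array([p@f,p[2]]),1)
E
python3 - <<'E'
from h import *
c=lambda x,y:(239+x/6.667,197+y/6.667)
for p in((205,384),(308,332),(322,315),(303,318),(460,258),(220,374)):print(p,inplane(c(*p)))
# mouth after clamp
s=cv2.imread("pics/s3.png");t=cv2.imread("pics/t3.png")
for n,im,r in(("side",s,(298,175,325,200)),("top",t,(340,170,362,195))):print(n,blobs(n,im[:,:,::-1].copy(),r,(12,90,80),(30,255,255)))
cr=lambda im,x,y,w:cv2.resize(im[y:y+w*3//4,x:x+w],(400,300),interpolation=cv2.INTER_CUBIC)
cv2.imwrite("pics/c6.png",np.hstack([cr(s,295,172,32),cr(t,335,168,32)]))
E
```

```text
(205, 384) [ 71.5 -50.1]
(308, 332) [ 33.7 -19.6]
(322, 315) [ 28.5 -10.9]
(303, 318) [ 35.1 -13.3]
(460, 258) [-19.1  21.7]
(220, 374) [ 65.8 -44.4]
side [(np.int32(79), array([309.53164557, 187.53164557]), ((309.5000305175781, 188.00001525878906), (7.77817440032959, 12.020814895629883), 45.0))]
top [(np.int32(49), array([352.2244898 , 181.71428571]), ((351.8000183105469, 181.6000213623047), (9.838699340820312, 5.366562843322754), 63.43495178222656))]
```

View pics/c6.png

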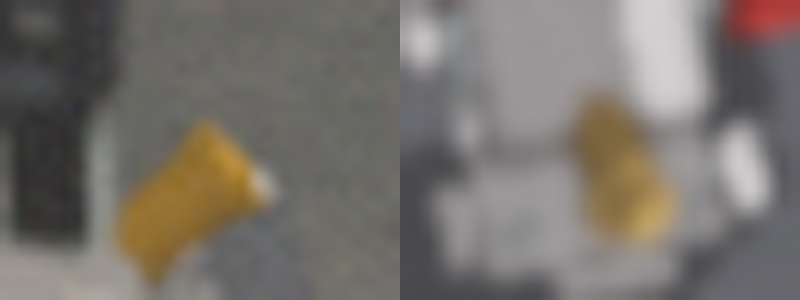

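The crop shows the brass tube, with its mouth rim centred at about side (314.6,184.4) and top (354.2,185.2).

Run:
```python
from h import *
np.set_printoptions(precision=4,suppress=True)
for a in((314.6,184.4),(314.2,185.0)):
  for b in((354.2,185.2),(353.6,184.6)):print(tri(a,b))
print(onz("side",(314.6,184.4),.09),onz("top",(354.2,185.2),.09))
print("blob mid",tri((309.5,187.7),(352.1,181.6)))
m=tri((314.6,184.4),(354.2,185.2))[0]
a=np.radians(9.1);ax=np.array([np.cos(a)*.766,np.sin(a)*.766,-.643]);f=np.array([np.cos(a),np.sin(a),0])
tip=lambda P:P-f*.072+[0,0,.050]
goal(tip(m-ax*.06)+[0,0,.1],99.1);goal(tip(m-ax*.03),99.1)
```

```text
(array([ 0.5468, -0.1513,  0.0874]), np.float64(0.0007696111264059908))
(array([ 0.5478, -0.149 ,  0.0894]), np.float64(0.0025936101778186427))
(array([ 0.5477, -0.1517,  0.0846]), np.float64(9.78161983192942e-05))
(array([ 0.5487, -0.1493,  0.0866]), np.float64(0.0017311926946865673))
[ 0.5466 -0.1476  0.09  ] [ 0.5468 -0.1511  0.09  ]
blob mid (array([ 0.5626, -0.1456,  0.0783]), np.float64(0.0015973744814489453))
goal [ 0.43  -0.17   0.276] shift [ 0.0685 -0.4965 -0.0114] turn -19.9 | at [0.5905 0.3049 0.2631] yaw 79.2 t 7.8
goal [ 0.453 -0.166  0.157] shift [ 0.0463 -0.4884  0.1078] turn -19.9 | at [0.5905 0.3049 0.2631] yaw 79.2 t 7.8
```

Emit:
{"name": "send_rows", "arguments": {"steps": [[0.03,-0.05,-0.015,-3,-1],[0.06,-0.1,-0.015,-10,-1],[0.068,-0.15,-0.015,-16,-1],[0.068,-0.2,-0.015,-20,-1],[0.068,-0.25,-0.015,-20,-1],[0.068,-0.3,-0.015,-20,-1],[0.068,-0.35,-0.015,-20,-1],[0.068,-0.4,-0.015,-20,-1],[0.068,-0.45,-0.01,-20,-1],[0.068,-0.48,-0.01,-20,-1],[0.068,-0.497,-0.01,-20,-1],[0.068,-0.497,-0.01,-20,-1]]}}

```text
time: 9.0
eef_pos: [0.4304, -0.1719, 0.2737]
tcp_rot: [-0.078, 0.997, 0.001, -0.002]
contact_force: [-0.0, 0.5, -1.7]
opening: 0.152
finger_force: 59.5
```

Run:
```python
from h import *
m=np.array([.547,-.150,.089])
a=np.radians(9.1);ax=np.array([np.cos(a)*.766,np.sin(a)*.766,-.643]);f=np.array([np.cos(a),np.sin(a),0])
tip=lambda P:P-f*.072+[0,0,.050]
goal(tip(m-ax*.025),99.1)
```

```text
goal [ 0.457 -0.164  0.155] shift [-0.0279  0.0029  0.1185] turn -0.1 | at [ 0.4304 -0.1719  0.2737] yaw 99.0 t 9.0
```

Emit:
{"name": "send_rows", "arguments": {"steps": [[-0.028,0.003,0.04,0,-1],[-0.028,0.003,0.08,0,-1],[-0.028,0.003,0.11,0,-1],[-0.028,0.003,0.118,0,-1],[-0.028,0.003,0.118,0,-1],[-0.028,0.003,0.118,0,-1]]}}

```text
time: 9.6
eef_pos: [0.4599, -0.1627, 0.1595]
tcp_rot: [-0.081, 0.997, -0.001, 0.001]
contact_force: [-0.1, 0.1, -1.3]
opening: 0.156
finger_force: 59.5
```

Run:
```python
from h import *
s=ctrl.read_camera("side"); t=ctrl.read_camera("top")
np.savez("im7",s=s,t=t)
for n,im,r in(("side",s,(295,150,365,205)),("top",t,(330,165,372,235))):
    print(n,"brass",blobs(n,im,r,(12,90,80),(30,255,255)));print(" blue",blobs(n,im,r,(100,110,50),(125,255,255),2))
cr=lambda im,x,y,w:cv2.resize(im[y:y+w*3//4,x:x+w,::-1],(400,300),interpolation=cv2.INTER_CUBIC)
cv2.imwrite("pics/c7.png",np.hstack([cr(s,295,155,56),cr(t,325,168,56)]))
goal([0.457,-.164,.155],99.1)
```

```text
side brass [(np.int32(63), array([335.3968254 , 165.03174603]), ((334.7227783203125, 164.2722625732422), (7.4627790451049805, 11.343423843383789), 5.710593223571777)), (np.int32(89), array([309.16853933, 187.47191011]), ((309.2500305175781, 188.25001525878906), (7.77817440032959, 12.727922439575195), 45.0))]
 blue []
top brass [(np.int32(44), array([352.18181818, 181.40909091]), ((352.3000183105469, 181.39999389648438), (9.803058624267578, 4.743415832519531), 71.56504821777344))]
 blue []
goal [ 0.457 -0.164  0.155] shift [ 0.0034 -0.0002  0.0055] turn 0.1 | at [ 0.4603 -0.1632  0.1605] yaw 99.2 t 9.7
```

View pics/c7.png

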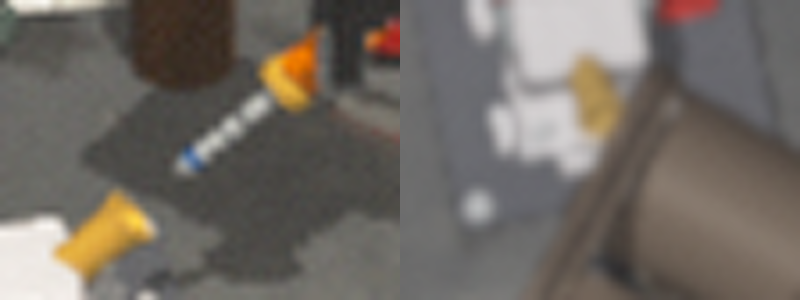

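The side crop shows the tip at side (320.2,178.5) and the mouth centre at (313.9,184.8). The rod's line runs about 2.5 mm above the tube axis, so I'll lower it 3 mm and advance gently.

Emit:
{"name": "send_rows", "arguments": {"steps": [[0,0,0.003,0,-1],[-0.0077,0,0.0094,0,-1],[-0.0153,0,0.0159,0,-1],[-0.0192,0,0.0191,0,-1],[-0.023,0,0.0223,0,-1],[-0.0268,0,0.0255,0,-1],[-0.0268,0,0.0255,0,-1]]}}

```text
time: 10.4
eef_pos: [0.4856, -0.1582, 0.1321]
tcp_rot: [-0.081, 0.997, 0.0, -0.0]
contact_force: [-0.3, 1.0, -0.9]
opening: 0.157
finger_force: 59.5
```

Emit:
{"name": "send_rows", "arguments": {"steps": [[-0.0038,0,0.0032,0,-1],[-0.0077,0,0.0064,0,-1],[-0.0115,0,0.0096,0,-1],[-0.0115,0,0.0096,0,-1]]}}

```text
time: 10.8
eef_pos: [0.4982, -0.156, 0.1231]
tcp_rot: [-0.08, 0.997, 0.0, 0.002]
contact_force: [3.8, 3.2, -0.6]
opening: 0.156
finger_force: 59.8
```

Run:
```python
from h import *
s=ctrl.read_camera("side"); 
for r in range(170,190,1): print("".join("B" if h[0]>98 and h[0]<128 and h[1]>70 else "o" if 5<h[0]<30 and h[1]>90 and h[2]>80 else "W" if h[2]>150 and h[1]<60 else "." for h in cv2.cvtColor(s[r:r+1,298:345],cv2.COLOR_RGB2HSV)[0]))
st=ctrl.get_state();print(st["eef_pos"],st["contact_force"],st["wrist_torque"])
```

```text
............................o.......oooo.......
...........................ooo......ooo........
.........................ooooo.......o.........
.......................oooooo..................
......................oooooooo.................
.....................ooooooooo.................
.....................oooooooo..................
......................oooooooo.................
......................Wooooooo.................
.....................WW.ooooo..................
....................WW...oooo..................
...................WWW....oo...................
............ooo..WWWW..........................
...........ooooWWWW............................
..........oooooWW..............................
..WWW....ooooooWW..............................
WWWWWW..oooooooo...............................
WWWWWWWooooooooooo.............................
WWWWWW.ooooooooooo.............................
WWWWWooooooooooo...............................
[ 0.4980469  -0.15606064  0.12314745] [4.11211581 3.44136703 0.99189484] [ 0.71040319 -0.80079704  0.22591071]
```

The shaft is entering the bore with small side forces: +y, and up off the axis. I'll ease it that way and go on.

Emit:
{"name": "send_rows", "arguments": {"steps": [[-0.0006,0.001,-0.0008,0,-1],[-0.001,0.0015,-0.001,0,-1],[-0.0048,0.0015,0.0022,0,-1],[-0.0086,0.0015,0.0054,0,-1],[-0.0086,0.0015,0.0054,0,-1]]}}

```text
time: 11.35
eef_pos: [0.5053, -0.1539, 0.1173]
tcp_rot: [-0.08, 0.997, -0.0, -0.0]
contact_force: [-0.4, -0.3, -0.4]
opening: 0.158
finger_force: 59.7
```

Side force is gone. Continue along the axis in small steps.

Emit:
{"name": "send_rows", "arguments": {"steps": [[-0.0038,0,0.0032,0,-1],[-0.0077,0,0.0064,0,-1],[-0.0115,0,0.0096,0,-1],[-0.0115,0,0.0096,0,-1]]}}

```text
time: 11.75
eef_pos: [0.5167, -0.1517, 0.1076]
tcp_rot: [-0.08, 0.997, 0.0, -0.0]
contact_force: [0.1, 0.0, -1.1]
opening: 0.154
finger_force: 59.7
```

```bash
cat > asc.py <<'E'
from h import *
s=ctrl.read_camera("side")
for r in range(174,192,1): print("".join("o" if 5<h[0]<30 and h[1]>90 and h[2]>80 else "W" if h[2]>150 and h[1]<60 else "." for h in cv2.cvtColor(s[r:r+1,298:340],cv2.COLOR_RGB2HSV)[0]))
st=ctrl.get_state();print(st["eef_pos"],st["contact_force"],st["wrist_torque"])
E
python3 asc.py
```

```text
................................oo........
......................oo......oooo........
.....................ooo......ooo.........
...................ooooo.......o..........
.................ooooooo..................
................oooooooo..................
................oooooooo..................
................oooooooo..................
............ooo..ooooooo..................
...........ooooW.ooooooo..................
..........oooooWW.ooooo...................
..WWW....ooooooWW..oooo...................
WWWWWW..oooooooo..........................
WWWWWWWooooooooooo........................
WWWWWW.ooooooooooo........................
WWWWWoooooooooooo.........................
WWWW.oooooooooo...........................
WWWWWoooooooo.............................
[ 0.51655067 -0.15178342  0.10774304] [ 1.23644212  0.68860245 -0.1817475 ] [ 0.01450271 -0.10802294  0.0635368 ]
```

Emit:
{"name": "send_rows", "arguments": {"steps": [[-0.0019,0,0.0016,0,-1],[-0.0038,0,0.0032,0,-1],[-0.0057,0,0.0048,0,-1],[-0.0057,0,0.0048,0,-1]]}}

```text
time: 12.2
eef_pos: [0.5221, -0.1509, 0.1031]
tcp_rot: [-0.08, 0.997, 0.0, -0.0]
contact_force: [0.5, -0.1, -0.0]
opening: 0.155
finger_force: 59.7
```

Emit:
{"name": "send_rows", "arguments": {"steps": [[-0.0019,0,0.0016,0,-1],[-0.0038,0,0.0032,0,-1],[-0.0038,0,0.0032,0,-1]]}}

```text
time: 12.5
eef_pos: [0.5257, -0.1504, 0.1001]
tcp_rot: [-0.08, 0.997, 0.0, -0.0]
contact_force: [-0.2, -0.4, 0.1]
opening: 0.157
finger_force: 59.7
```

```bash
python3 asc.py
```

```text
..........................................
..............................o...........
..............................oo..........
...................oo.......oooo..........
..................ooo......ooo............
.................oooo......oo.............
..............ooooooo.....................
.............oooooooo.....................
............ooooooooo.....................
...........oooooooooo.....................
..........ooooooooooo.....................
..WWW....oooooooooooo.....................
WWWWWW..ooooooooooooo.....................
WWWWWWWooooooooooooo......................
WWWWWW.ooooooooooo........................
WWWWWooooooooooo..........................
WWWW.oooooooooo...........................
WWWWWoooooooo.............................
[ 0.52573551 -0.15037643  0.1001056 ] [-1.47892712 -1.1223134  -0.52228998] [0.02784094 0.10044497 0.01690383]
```

Emit:
{"name": "send_rows", "arguments": {"steps": [[-0.0015,0,0.0013,0,-1],[-0.003,0,0.0026,0,-1],[-0.003,0,0.0026,0,-1]]}}

```text
time: 12.85
eef_pos: [0.5259, -0.1505, 0.1001]
tcp_rot: [-0.081, 0.997, 0.0, -0.005]
contact_force: [-19.4, -0.7, 19.9]
opening: 0.152
finger_force: 62.5
```

The collar is on the mouth, with about 27 N axial. Draw it straight out.

Emit:
{"name": "send_rows", "arguments": {"steps": [[0.002,0,-0.0017,0,-1],[0.006,0,-0.005,0,-1],[0.0115,0,-0.0096,0,-1],[0.019,0,-0.016,0,-1],[0.027,0,-0.0226,0,-1],[0.036,0,-0.0302,0,-1],[0.046,0,-0.0386,0,-1],[0.056,0,-0.047,0,-1],[0.066,0,-0.0554,0,-1],[0.074,0,-0.0621,0,-1],[0.074,0,-0.1,0,-1],[0.074,0,-0.14,0,-1]]}}

```text
time: 14.05
eef_pos: [0.454, -0.1612, 0.2373]
tcp_rot: [-0.08, 0.997, 0.001, -0.001]
contact_force: [1.0, -0.7, -0.9]
opening: 0.153
finger_force: 59.5
```

Run:
```python
from h import *
st=ctrl.get_state();print(st["contact_force"])
s=ctrl.read_camera("side");t=ctrl.read_camera("top");np.savez("im9",s=s,t=t)
print(blobs("side",s,(298,175,325,200),(12,90,80),(30,255,255)),blobs("side",s,(260,150,320,215),(0,130,80),(4,255,255)))
p=np.array([.65,.1,.12]);f=np.array([1,0,0])
goal(p-f*.13+[0,0,.12],90)
```

```text
[ 0.95799535 -0.73087975 -0.91366429]
[(np.int32(90), array([309.16666667, 187.52222222]), ((309.2500305175781, 188.25001525878906), (7.77817440032959, 12.727922439575195), 45.0))] [(np.int32(20), array([290.15, 176.15]), ((290.0, 176.5), (11.0, 2.0), 90.0)), (np.int32(53), array([282.8490566 , 185.37735849]), ((282.5, 184.5), (25.0, 3.0), 90.0)), (np.int32(45), array([290.22222222, 191.24444444]), ((290.5, 191.5), (9.0, 5.0), 90.0))]
goal [0.52 0.1  0.24] shift [-0.1031  0.2503  0.0037] turn 9.2 | at [ 0.4583 -0.1635  0.2448] yaw 99.2 t 14.15
```

The housing, tube and clamp are unchanged. The rod is still pitched 40°, and the tool can't tilt. I'll level it by pivoting it in the jaws, with light grip and light tip pressure on the fixed plate's near part. First I hover with the tip over the plate.

Emit:
{"name": "send_rows", "arguments": {"steps": [[-0.02,0.05,0,3,-1],[-0.05,0.1,0,9,-1],[-0.08,0.15,0,9,-1],[-0.11,0.2,0,9,-1],[-0.14,0.24,0,9,-1],[-0.15,0.243,0,9,-1],[-0.15,0.243,0.02,9,-1],[-0.15,0.243,0.035,9,-1],[-0.15,0.243,0.035,9,-1],[-0.15,0.243,0.035,9,-1]], "squeeze": 30}}

```text
time: 15.15
eef_pos: [0.5641, 0.1014, 0.2018]
tcp_rot: [-0.001, 1.0, -0.0, -0.001]
contact_force: [0.6, -0.5, -0.2]
opening: 0.152
finger_force: 59.6
```

```bash
cat > pitch.py <<'E'
from h import *
s=ctrl.read_camera("side"); e=ctrl.get_state()["eef_pos"]; u=proj("side",e).astype(int); x0,y0=u[0]-45,u[1]-18
h=cv2.cvtColor(s,cv2.COLOR_RGB2HSV)
for r in range(y0,y0+38):
    print(f"{r:3d} "+"".join("B" if 98<a[0]<128 and a[1]>70 and a[2]>60 else "o" if 5<a[0]<30 and a[1]>90 and a[2]>80 else "W" if a[2]>165 and a[1]<60 else "-" if a[2]>110 else "." for a in h[r,x0:x0+60].astype(int)))
print(x0,u)
b=blobs("side",s,(x0,y0,x0+60,y0+45),(98,70,60),(128,255,255),2); print([(i[0],i[1],inplane(i[1])) for i in b])
o=blobs("side",s,(x0,y0,x0+60,y0+45),(5,90,80),(30,255,255),8); print([(i[0],i[1],inplane(i[1])) for i in o])
print(ctrl.get_state()["contact_force"])
E
python3 pitch.py; python3 -c "
from h import *
goal([.567,.1,.20],90)"
```

```text
187 ..................--W------WWWWWWWWWWWW-....-WW-......-.....
188 ..................--WW------WWWWWWWWWWW-....-WW-........-...
189 ..................--WW------WWWWWWWWWWo.....-WW-......----.-
190 .........----.....--WW------WW--------oo....-WW-.......---..
191 ........-WWW-..--.--W-----------------oo....----.......-....
192 ........-WWW-..-------.----------------.....----......------
193 -........---...-------------------------....----.......-----
194 ................------------------------....----.......-----
195 ................-------------------------..............-----
196 ................-------------------------..........oo...----
197 ................-------------------------..........ooo...---
198 .................-.----------------------..........oooo..---
199 .....................--------------------..........oooo.....
200 .................---.-------------------...........ooooo....
201 ................--------------.....------..........oooo.....
202 ..-........-.....-----------.......----ooo........ooooo.....
203 ...----..........-----------.......o--oooo.......-ooo...
[... 1058 characters left out ...]
WWWWWWWWWWW-BB----.................................
221 -.-WWWWWWWWWWWWWWWWWWWWWWWW-----............................
222 ---WWWWWWWWWWWWWWWWWWWWWWWWWWWW-............................
223 .-WWWWWWWWWWWWWWWWWWWWWWWW-WWWWW............................
224 --WWWWWWWWWWWWWWWWWWWWWWWWWWWWWW............................
265 [310 205]
[(np.int32(7), array([286.14285714, 218.71428571]), array([ 65.4, -44.7]))]
[(np.int32(31), array([317.19354839, 199.93548387]), array([-19.1,  17.7])), (np.int32(83), array([302.4939759 , 207.28915663]), array([20.2, -6.1]))]
[-0.07937164 -0.33971494 -1.35429409]
goal [0.567 0.1   0.2  ] shift [-0.0023 -0.0014  0.0028] turn 0.1 | at [0.5647 0.1014 0.2028] yaw 90.1 t 15.2
```

Emit:
{"name": "send_rows", "arguments": {"steps": [[-0.002,0,0.015,0,-1],[-0.002,0,0.024,0,-1],[0.0,0,0.029,0,-1],[0.003,0,0.034,0,-1],[0.003,0,0.034,0,-1]], "squeeze": 30}}

```text
time: 15.7
eef_pos: [0.5634, 0.1019, 0.1704]
tcp_rot: [-0.002, 1.0, -0.0, 0.003]
contact_force: [-0.1, -0.3, 3.4]
opening: 0.151
finger_force: 60.2
```

```bash
python3 pitch.py|tail -3
```

```text
[(np.int32(5), array([286.8, 227.6]), array([ 66.1, -44.2]))]
[(np.int32(34), array([317.38235294, 209.08823529]), array([-18.1,  19.2])), (np.int32(82), array([302.56097561, 216.25609756]), array([22. , -4.6]))]
[-0.18135232 -0.79098286  4.3149581 ]
```

Emit:
{"name": "send_rows", "arguments": {"steps": [[0.002,0,0.0035,0,-1],[0.0045,0,0.007,0,-1],[0.0045,0,0.007,0,-1]], "squeeze": 25}}

```text
time: 16.05
eef_pos: [0.5593, 0.102, 0.1648]
tcp_rot: [-0.002, 1.0, -0.0, 0.003]
contact_force: [-2.0, -0.6, 9.0]
opening: 0.154
finger_force: 60.4
```

```bash
python3 pitch.py|tail -3; python3 -c "
from plant import ctrl
s=ctrl.get_state();print(s['eef_pos'],s['finger_force'],s['joint_efforts'])"
```

```text
[(np.int32(3), array([287.33333333, 227.66666667]), array([ 68.7, -38.7]))]
[(np.int32(31), array([319.03225806, 211.06451613]), array([-18.4,  18. ])), (np.int32(88), array([304.19318182, 217.21590909]), array([21.7, -2.4]))]
[-2.98850669 -0.62653231  8.81039126]
[0.5592836  0.10204407 0.16485293] 60.34471392631531 [  0.14447375 -26.56955838 -23.20485234   0.13663319  -0.02982584
  -0.04536388]
```

It is pivoting at about 10 N (40° → 36°). Continue along the arc.

Emit:
{"name": "send_rows", "arguments": {"steps": [[0.002,0,0.0035,0,-1],[0.004,0,0.007,0,-1],[0.006,0,0.0107,0,-1],[0.0078,0,0.0143,0,-1],[0.0094,0,0.0182,0,-1],[0.0108,0,0.022,0,-1],[0.0108,0,0.022,0,-1]]}}

```text
time: 16.8
eef_pos: [0.5471, 0.1021, 0.1414]
tcp_rot: [-0.002, 1.0, -0.0, 0.001]
contact_force: [-3.9, -1.2, 7.9]
opening: 0.152
finger_force: 57.1
```

```bash
python3 pitch.py|tail -42
```

```text
204 ---........WWWW-------.-......----------.....-WW-...........
205 ---........WWWW-------.......-----------.....-WW-...........
206 -.-........-WWW-------......------------.....-WW-...........
207 ---...-....-WW--------------------------.....-WW-...........
208 --.-..-.....-W--------------------------.....-WW-...........
209 .--...-.....-W---W--WW------------------.....-WW-...........
210 ...-..--.-..-W--WW----------------------.....-WW-...........
211 -......-.....-..WW--------------......--.....----...........
212 -......--.-.....-----------............-.....----....-......
213 ...-...-...-....--..------...................-----..--......
214 .--....--.-.........------..........................oo......
215 --......-.-..-.-...................................oooo.....
216 ..-......-.....--..................................oooo.....
217 .-......------..-.................oo-..ooo.........ooooo....
218 WW-W--..-WWW-.-.-................ooooooooo.........ooooo....
219 WWWWWWWWWWWW---..................oooooooooo........ooooo....
220 WWWWWWWWWWWWWWWWWWW--............oooooooooo........ooooo
[... 934 characters left out ...]
WWWWWWW.......................--...----------
236 WWWWWWWWWWWWWWWWWWWWW--......................--...---------.
237 WWWWWWWWWWWWWWWWWWWWW----...................-.-..---------..
238 WWWWWWWWWWWWWWWWWWWWW.---..................-..-....------...
239 -WWWWWWWWWWWWWWWWWWW-.---........................--------.--
240 ......--WWWWWWWWWWWW..-----........................--------.
241 ......----------WWW-..----............................--.-.-
271 [316 222]
[(np.int32(4), array([287.5, 227.5]), array([ 80.7, -14.7]))]
[(np.int32(39), array([323.71794872, 218.30769231]), array([-19.1,  15.4])), (np.int32(87), array([308.47126437, 221.55172414]), array([22.6,  5.1]))]
[-4.91667059 -1.02158761  8.01893027]
```

Emit:
{"name": "send_rows", "arguments": {"steps": [[0.001,0,0.004,0,-1],[0.0022,0,0.008,0,-1],[0.0032,0,0.012,0,-1],[0.004,0,0.016,0,-1],[0.0047,0,0.02,0,-1],[0.0052,0,0.024,0,-1],[0.0056,0,0.028,0,-1],[0.0056,0,0.03,0,-1],[0.0056,0,0.03,0,-1]]}}

```text
time: 17.75
eef_pos: [0.5414, 0.102, 0.1109]
tcp_rot: [-0.002, 1.0, -0.0, 0.001]
contact_force: [-4.6, -0.6, 6.9]
opening: 0.155
finger_force: 56.7
```

```bash
python3 pitch.py|tail -3
```

```text
[(np.int32(5), array([288.6, 227.8]), array([83.4, 14.6]))]
[(np.int32(80), array([310.6875, 227.4125]), array([22.4, 14. ])), (np.int32(44), array([325.93181818, 227.25      ]), array([-19.8,  13.1]))]
[-2.79201235 -1.0622653   6.34123729]
```

Level within about a degree. Lift straight up and centre the tip over the plate.

Emit:
{"name": "send_rows", "arguments": {"steps": [[0,0,-0.005,0,-1],[0,0,-0.015,0,-1],[0,0,-0.03,0,-1],[-0.005,0,-0.038,0,-1],[-0.01,0,-0.038,0,-1],[-0.014,0,-0.038,0,-1],[-0.014,0,-0.038,0,-1],[-0.014,0,-0.038,0,-1]], "squeeze": 60}}

```text
time: 18.6
eef_pos: [0.5546, 0.1021, 0.1467]
tcp_rot: [-0.002, 1.0, 0.0, -0.001]
contact_force: [0.3, -0.0, -0.6]
opening: 0.154
finger_force: 58.4
```

```bash
python3 pitch.py|tail -3
python3 - <<'E'
from h import *
s=ctrl.read_camera("side")[:,:,::-1]
x,y=235,140
cv2.imwrite("pics/c10.png",cv2.resize(s[y:y+105,x:x+140],(800,600),interpolation=cv2.INTER_CUBIC))
e=ctrl.get_state()["eef_pos"]; print(e,proj("side",[.65,.1,.12]),proj("side",[.65,.1,e[2]+.011]))
E
```

```text
[(np.int32(6), array([283.5, 218. ]), array([82.5, 14.8]))]
[(np.int32(83), array([305.81927711, 217.89156627]), array([22.1, 13.2])), (np.int32(44), array([321.        , 217.70454545]), array([-19.2,  12.6]))]
[-0.97212749  0.25667391 -1.4938219 ]
[0.55449897 0.1021083  0.14679632] [279.59717364 228.95040606] [278.83472302 218.57501952]
```

View pics/c10.png

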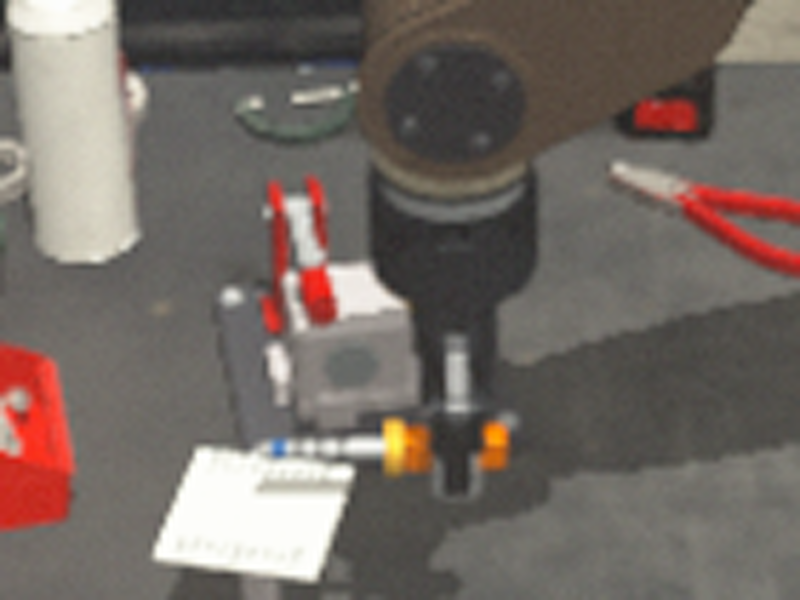

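The view shows the rod level, with its tip at side (281,218) about 3–4 cm above the plate, the clamp closed and the housing in its nest. One 5 mm nudge forward, then hand in.

Emit:
{"name": "send_rows", "arguments": {"steps": [[-0.003,-0.001,0,0,-1],[-0.005,-0.002,0,0,-1],[-0.005,-0.002,0,0,-1],[-0.005,-0.002,0,0,-1],[-0.005,-0.002,0,0,-1]]}}

```text
time: 19.2
eef_pos: [0.5599, 0.1002, 0.1475]
tcp_rot: [-0.002, 1.0, 0.0, -0.0]
contact_force: [0.2, 0.0, -1.1]
opening: 0.154
finger_force: 58.4
```

```bash
python3 pitch.py|tail -3; python3 -c "
from plant import ctrl
print(ctrl.sign_off())"
```

```text
[(np.int32(6), array([281.5, 217. ]), array([82.5, 16. ]))]
[(np.int32(85), array([303.74117647, 217.03529412]), array([22.3, 13.9])), (np.int32(46), array([318.93478261, 217.06521739]), array([-19. ,  12.5]))]
[-0.31420836  0.29649703 -1.2616723 ]
the job is handed in; nothing more can be done
None
```

The job is handed in at about 19 s: clamp closed, rod seated to its collar and drawn out, now held level to 1–2° with its tip about 4 cm above the plate's middle; to level it I pivoted it in the jaws by pressing its tip on the fixed plate at about 10 N.

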